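# Back off the knurled clamp wheel two turns

## Task

A blue car mirror is held in the bench clamp, and the clamp's black knurled wheel has just been cracked loose: its white mark is less than a quarter turn past the top. With a fingertip only, roll the top of the rim towards the robot, stroke after stroke, until the wheel stands two full turns from tight (the white mark comes up to the top for the second time), and stop there with the mark on top, in line with the red line on the clamp. Leave the mirror lying in the clamp and the things around it where they are: pinch, lift and carry nothing.

Things in the scene. Friction and masses are not known exactly. Their poses are not given: they have to be found in the camera images.
- lock_wheel (a joint): Angle of the knurled wheel, rad. 0 = tight, white mark straight up; starts between 0.15 and 1.3 and grows as it is loosened (top of the rim moving along the clamp's -x, towards the robot); one full turn is 6.283, two are 12.566. End stop at 20. It drags with 0.08 N m (about 2 N at the rim), hardly coasts, and stays where it is left.
- wheel_hub (a point): Centre of the wheel, on its axis (horizontal, along the clamp's y), 60 mm above the bench; does not spin, its axes are the clamp's. Black wheel, 82 mm across over 20 rounded ridges (6 mm thick, lying across the rim, 5 mm proud of the 72 mm core), 26 mm wide. Its top is 101 mm above the bench. A steel cap stands 6 mm out of its outer (-y) face.
- white_mark (a point): Middle of the white mark on the wheel's rim, 41 mm from the axis: one white ridge with a white band under it, 17 mm along the rim, and a white stripe from it to the hub on the outer face. It turns with the wheel: straight up when tight and again at each full turn.
- jaw (a joint): Travel in m of the sliding jaw with screw and wheel along the clamp's -y; 0 = tight. It follows the wheel, 6 mm for each turn, so wheel and jaw shift 12 mm in two turns.
- clamp: Blue bench clamp, fixed. Origin on the bench under it; x points away from the robot (yaw within 0.35 rad), y from wheel to mirror. Bed 110 mm in x, y -85 to 165 mm, 15 mm high; fixed jaw y 142 to 164, 75 high; steel sliding jaw y 21 to 39, 75 high; nut block y -72 to -48, 60 in x, 80 high, a red line along y on its top. The wheel is beyond the bed, at y -115 when tight.
- mirror: Blue car door mirror, 160 (x) by 100 (y) by 55 mm, lying glass up on the clamp's bed between the jaws, with a black foot 25 mm long on its +x end; loose. Origin: centre of its underside. Its top is 71 mm above the bench. To be left where it lies.
- dish: White plastic parts dish, 110 mm across, 40 mm high, loose. Origin: centre of its underside. Leave alone.
- bottle: White bottle with a red cap and blue label, 64 mm across, 170 mm high, loose. Origin: centre of its underside. Leave alone.
- tape: Yellow roll of tape lying flat, 90 mm across, 30 mm high, loose. Origin: centre of its underside. Leave alone.
- driver: Screwdriver with an orange handle, lying on the bench between the robot and the clamp, loose. Origin: under it, handle along its -x. Leave alone.
Not all that is in view belongs to the job. What is meant by the mirror is not orange, and is the larger of those in its own colour.

How it is judged (in metres and radians):
On the way:
1. the wheel has come one full turn from tight (value of joint lock_wheel above 6.28319 rad).
At the end, for the whole second after the job is handed in: The wheel is at rest two full turns from tight (12.57 rad, within 0.5 rad either way), the mirror lies flat in the clamp within 20 mm of where it was, and dish, bottle, tape and screwdriver are within 30 mm of where they were (value of joint lock_wheel between 12.066 and 13.066 rad and velocity of joint lock_wheel between -0.1 and 0.1 rad/s and distance of mirror from where it was at the start of the episode below 0.02 m and angle between mirror's own z axis and vertical below 0.15 rad and linear speed of mirror below 0.02 m/s and distance of each of bottle, dish, tape, driver from where it was at the start of the episode below 0.03 m); the robot touches nothing.
It fails at once if the arm or the gripper's body, not a fingertip, bears on the clamp or its wheel (over 3 N) (contact force between the arm and clamp above 3 N).
It fails at once if the mirror is lifted by over 12 mm (height (world z) of mirror above 0.027 m).
It fails at once if the mirror is lifted, tipped or shoved out of its place (by over 25 mm, or 0.3 rad) (distance of mirror from where it was at the start of the episode above 0.025 m or angle between mirror's own z axis and vertical above 0.3 rad).
It fails at once if the dish, bottle, tape or screwdriver is moved by over 30 mm (distance of any of bottle, dish, tape, driver from where it was at the start of the episode above 0.03 m).
It also fails if it takes over 69 s, if anything falls off the work surface, if the arm or the gripper's body presses on something with over 40 N, if the wrist force passes 120 N, or if a joint passes its speed limit or range.

## Robot

A 7-joint arm with a two-finger parallel gripper is mounted at the origin on the work surface. World frame = base frame: x ahead of the robot, y to its left, z up, the work surface at z = 0. Lengths are in mm, angles in degrees, forces in N, time in s.
With the tool pointing down it reaches from about 425 to 1025 mm from the base axis. Payload 3.6 kg.
Tool frame: the origin (TCP) lies at the very end of the fingers, on their centre line; the grasp point (between the pads) lies 19 mm behind it; z points along the fingers, y is the line along which they close (so a half turn about z gives the same grasp; the last joint's range is limited). The gripper opens to 85 mm and grips with 20 to 120 N. Pads are 22 mm wide; open, the fingers measure 114 mm over their backs; the gripper's body (76 mm by 85 mm) begins 54 mm behind the grasp point. The pads swing forward as they close: fully open they stand 13 mm farther back than shut.
Start: joints at [69.013, 33.873, 2.773, 92.16, -1.908, 54.013, -1.931], TCP at [195.337, -698.193, 231.302] pointing down, gripper open.
Joint ranges: [-153.93, 153.93], [-27.13, 128.08], [-72.61, 78.16], [10.71, 143.7], [-87.88, 267.88], [4.46, 118.87], [-176.78, 176.78]. Speed limits (degrees/s): [147.25, 147.25, 180, 180, 180, 180, 180].

## Interface

Orientations are given as [roll, pitch, yaw] about the fixed x, y, z axes, in that order (R = Rz(yaw) Ry(pitch) Rx(roll)).
In Python, from station import state, optics, ticket, masks_of gives the robot as it stands.
- The arm moves only by the shell command python3 -m inch 'ROWS'. ROWS is JSON, a list that holds one entry, the list of rows, each a list of 7 numbers: the shift along the tool's x, y, z in cm, then the turn, a rotation vector about the tool's x, y, z in rad, then the finger opening in cm, from 0 to 8.54. A call has 1 to 5 rows; each row is the pose to reach, as a shift and turn from the pose commanded when the call began, along the tool's axes at that moment; what a row does not reach only later rows make up. A row lasts 1/12 s, in which the tool goes at most 41.7 mm and 7.16 degrees, less where a joint would pass 70% of its speed; a pose out of reach is approached as far as the arm can. A call with a gripper value outside its range is refused whole. The fingers move at their own pace and stop on an object; the grip force is fixed at half the most. Time passes only in rows, so rows that repeat a pose let the fingers close. It gives the time, the measured TCP pose, the force, the opening and the grip force at its end, in the units of the state.
- state(): the state, without advancing time (a new reading comes with each control period).
- optics.grab_frame(name): name is "scene" or "side" or "wrist"; returns a dict with "pixels" (384x512x3 uint8, red, green, blue), "vfov" (degrees; the focal length in pixels is half the picture's height over the tangent of half this angle, whatever the lens; pixels are square), "cx", "cy" (the principal point, pixels), "k1" (the pictures are not rectified: a ray, as slopes to the right and down, at radius r is drawn at 1 + k1 r^2 times it, then the intrinsics apply), "rvec" (rotation vector, rad) and "tvec" (3), from world to camera coordinates, as OpenCV has them. Camera axes: x right, y down, z forward; pixel columns grow to the right and rows downward; lengths in mm; the calibration is good to about 2 mm. A picture is of the moment at which its call begins. There is no depth.
- ticket.job_done(): hands the job in; it is judged then, once.
Trained networks look in a picture, given as the dict that the camera call returned (one of the last four; its "shot" number tells which), for a name from the list of things; names that differ only in an ending like _2 or _b are one class to them, and where a whole thing is asked for, a point or a joint stands for the part that bears it (a point fixed in the world has none). Each returns a list of dicts, best first, with "p" (0 to 1); they miss things now and then, are a little off and sometimes report something else, mostly with a low value. They report only what shows in the picture. A call takes as long as a camera call. They do not tell look-alikes from the thing itself.
- masks_of(target, picture): "region" (384x512 bool, what is visible of it) and "xy" ([column, row] in pixels, amid what is visible of it).
The state is a dict: "time": time; "joint_positions": joint angles; "qd": joint speeds; "effort": joint torques, N m; "tool_pos": TCP position; "eef_rot": TCP orientation; "ft_force": force on the tool from outside, world axes, zero at the start; "moment": the same for the moment, N m; "gripper_width": finger opening in mm; "grip_force": force on a finger pad.
Only numpy, scipy, OpenCV 4.12 (cv2) and the standard library are available. Lean on these libraries where they do the work, as an engineer would, in place of code of your own. Each camera call takes 0.05 s, during which the arm holds its last target. There are 200 camera calls.

## Working session

There is one attempt and no reset: what is moved stays moved. The work goes in short steps, Python scripts to look and compute and a shell command to move; the robot and the scene stay as the last step left them, time stands still between calls to the robot, and variables do not carry over. Pictures are saved under pics/ and viewed, at most 10 in all, crops included, and the job is handed in when it is done.

```bash
mkdir -p pics; ls
cat > h.py <<'E'
import numpy as np, cv2
from station import state, optics, ticket, masks_of
from scipy.spatial.transform import Rotation as R
def cam(f):
    fl=192/np.tan(np.radians(f["vfov"])/2); return fl,R.from_rotvec(np.ravel(f["rvec"])).as_matrix(),np.ravel(f["tvec"])
def ray(f,uv):
    fl,Rm,t=cam(f); d=np.array([(uv[0]-f["cx"])/fl,(uv[1]-f["cy"])/fl]); s=d.copy()
    for _ in range(20): s=d/(1+f["k1"]*(s@s))
    return -Rm.T@t, Rm.T@np.array([s[0],s[1],1])
def atz(f,uv,z):
    o,d=ray(f,uv); return o+d*(z-o[2])/d[2]
def proj(f,P):
    fl,Rm,t=cam(f); p=np.atleast_2d(P)@Rm.T+t; s=p[:,:2]/p[:,2:]; s=s*(1+f["k1"]*(s**2).sum(1,keepdims=True)); return s*fl+[f["cx"],f["cy"]]
def save(f,n,crop=None,k=1):
    im=f["pixels"][:,:,::-1]
    if crop: a,b,c,d=crop; im=im[b:d,a:c]
    cv2.imwrite("pics/"+n,cv2.resize(im,None,fx=k,fy=k,interpolation=cv2.INTER_CUBIC))
def tri(f,a,g,b):
    o1,d1=ray(f,a);o2,d2=ray(g,b); A=np.stack([d1,-d2],1); s=np.linalg.lstsq(A,o2-o1,rcond=None)[0]
    p,q=o1+s[0]*d1,o2+s[1]*d2; return (p+q)/2,np.linalg.norm(p-q)
E
python3 - <<'E'
from h import *
print(state())
for n in ["scene","side"]:
    f=optics.grab_frame(n); save(f,n+"0.png",k=1.5)
    print(n,f["vfov"],f["cx"],f["cy"],f["k1"],-cam(f)[1].T@cam(f)[2])
    for t in ["lock_wheel","wheel_hub","white_mark","clamp","mirror","dish","bottle","tape","driver"]:
        print(t,[(round(m["p"],2),np.round(m["xy"]).tolist(),int(m["region"].sum())) for m in masks_of(t,f)][:3])
E
```

```text
pics
{'time': 0.0, 'joint_positions': array([69.01447679, 33.92622119,  2.76795983, 92.23610121, -1.90955018,
       54.01224683, -1.93209339]), 'qd': array([-0.07086797,  0.02219984,  0.07809595,  0.08104126, -0.06881353,
       -0.03587721, -0.02124769]), 'effort': array([-3.48630392e-04, -5.48688483e+01,  1.54661112e+00, -1.98121601e+01,
        9.47265507e-03,  8.90949246e-03, -9.76340459e-06]), 'tool_pos': array([ 195.09781209, -697.40073094,  230.13699007]), 'eef_rot': array([-1.79871733e+02,  6.30135197e-03,  1.56303360e+01]), 'ft_force': array([-0.07391853,  0.59393374,  0.62934029]), 'moment': array([-0.02892891, -0.02071739,  0.03763272]), 'grip_force': 0.0, 'gripper_width': 85.4416124150524}
scene 57.848382365727154 256.759834553103 192.34352481458328 -0.07779564615513657 [815.6214507  500.44592174 851.60092147]
lock_wheel [(0.59, [261.0, 168.0], 535)]
wheel_hub [(0.63, [271.0, 189.0], 989)]
white_mark [(0.6, [259.0, 171.0], 520)]
clamp [(0.87, [270.0, 206.0], 2802)]
mirror [(0.93, [414.0, 243.0], 2642), (0.84, [346.0, 297.0], 1833), (0.68, [280.0, 237.0], 2575)]
dish [(0.59, [245.0, 145.0], 844), (0.37, [259.0, 170.0], 439)]
bottle [(0.9, [223.0, 256.0], 966)]
tape [(0.56, [220.0, 210.0], 484)]
driver [(0.79, [330.0, 201.0], 383)]
side 44.406623130764785 254.23421187374885 185.5686348476967 -0.1072296909461168 [-219.61498492  895.23073529  735.65842931]
lock_wheel [(0.91, [286.0, 185.0], 498)]
wheel_hub [(0.89, [280.0, 191.0], 985)]
white_mark [(0.97, [287.0, 181.0], 485)]
clamp [(0.93, [259.0, 206.0], 2642)]
mirror [(0.82, [164.0, 262.0], 1655), (0.75, [218.0, 211.0], 1898), (0.68, [232.0, 312.0], 4443)]
dish [(0.75, [324.0, 178.0], 641)]
bottle [(0.79, [183.0, 174.0], 1019)]
tape [(0.73, [228.0, 180.0], 405)]
driver [(0.9, [273.0, 247.0], 494)]
```

View pics/scene0.png

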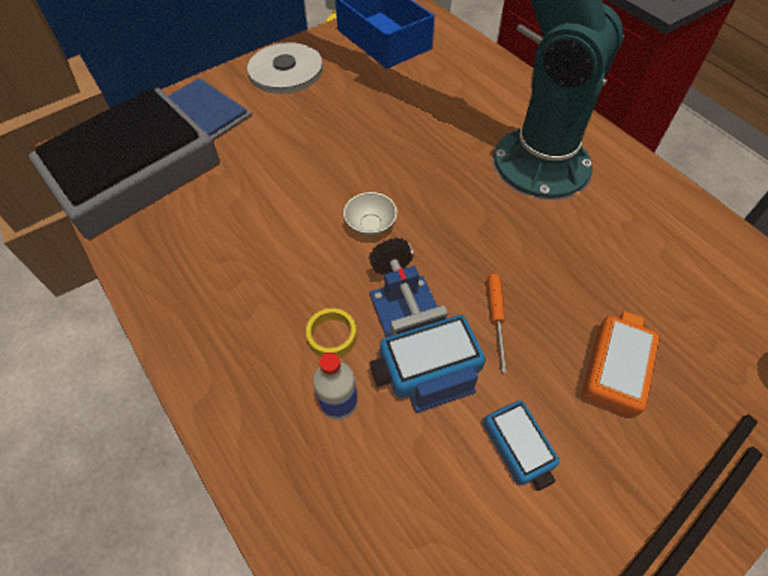

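View pics/side0.png

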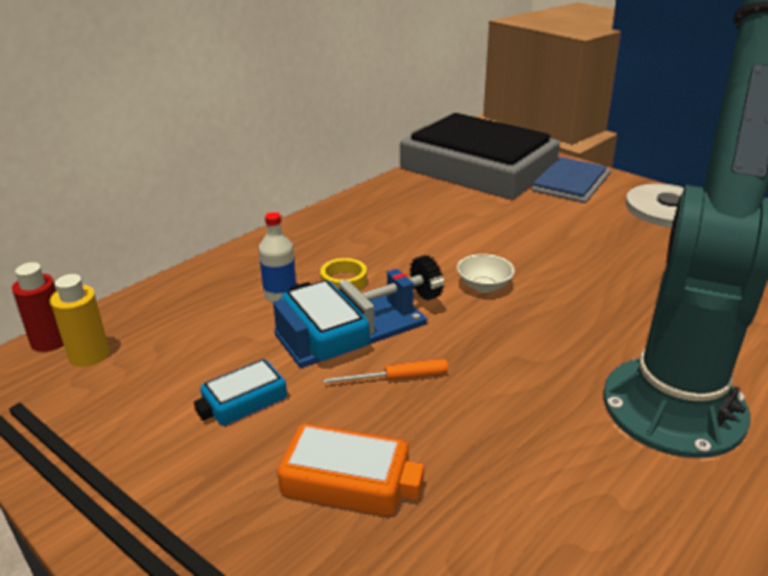

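The scene view shows the blue mirror in the clamp at about (433,355)/1.5. The wheel is at (391,256)/1.5, the dish lies beyond its outer face and the driver is on the robot side. Next I'll fit the clamp pose.

```bash
cat > fit.py <<'E'
from h import *
from scipy.optimize import minimize
fs=[optics.grab_frame(n) for n in ["scene","side"]]
ob=[]
for f in fs:
    w=max(masks_of("lock_wheel",f),key=lambda m:m["p"])["region"]
    p=f["pixels"].astype(int); r=(p[...,0]>120)&(p[...,1]<70)&(p[...,2]<80)
    yy,xx=np.nonzero(w); c=[xx.mean(),yy.mean()]
    Y,X=np.nonzero(r); k=np.hypot(X-c[0],Y-c[1])<35
    red=[X[k].mean(),Y[k].mean()]; print(c,(xx.min()+xx.max())/2,(yy.min()+yy.max())/2,red,k.sum())
    k=[[xx.min(),xx.max(),yy.min(),yy.max()]]; print(k)
    ob.append((w,np.array(red),np.array(k[0])))
print("wheel",tri(fs[0],[(ob[0][2][0]+ob[0][2][1])/2,(ob[0][2][2]+ob[0][2][3])/2],fs[1],[(ob[1][2][0]+ob[1][2][1])/2,(ob[1][2][2]+ob[1][2][3])/2]))
print("red",tri(fs[0],ob[0][1],fs[1],ob[1][1]))
a=np.linspace(0,2*np.pi,60)
def cost(q):
    c,s=np.cos(q[2]),np.sin(q[2]); Rz=np.array([[c,-s,0],[s,c,0],[0,0,1]]); T=lambda P:P@Rz.T+[q[0],q[1],0]; e=0
    W=np.concatenate([np.stack([41*np.cos(a),0*a+y,60+41*np.sin(a)],1) for y in (-102,-128)])
    for f,o in zip(fs,ob):
        P=proj(f,T(W)).astype(np.float32); m=np.zeros((384,512),np.uint8)
        b=np.array([P[:,0].min(),P[:,0].max(),P[:,1].min(),P[:,1].max()])
        e+=((b-o[2])**2).sum()/4
        e+=2*((proj(f,T(np.array([[0,-60,80.]])))[0]-o[1])**2).sum()
    return e
best=min((minimize(cost,[x0,y0,y],method="Nelder-Mead",options=dict(maxiter=2000,xatol=.01)) for y in (-.3,0,.3) for x0,y0 in [(600,-100)]),key=lambda r:r.fun)
q=best.x; print("clamp",q,best.fun)
c,s=np.cos(q[2]),np.sin(q[2]); print("hub",q[0]+115.5*s,q[1]-115.5*c)
for t,z in [("dish",20),("driver",10)]:
    ms=[max(masks_of(t,f),key=lambda m:m["p"]) for f in fs]; print(t,tri(fs[0],ms[0]["xy"],fs[1],ms[1]["xy"]))
E
python3 fit.py
```

```text
[np.float64(259.71457489878543), np.float64(169.97975708502025)] 260.0 170.5 [np.float64(267.4782608695652), np.float64(182.08695652173913)] 23
[[np.int64(246), np.int64(274), np.int64(159), np.int64(182)]]
[np.float64(285.21325051759834), np.float64(184.2463768115942)] 284.5 184.5 [np.float64(265.88235294117646), np.float64(183.76470588235293)] 17
[[np.int64(274), np.int64(295), np.int64(170), np.int64(199)]]
wheel (array([468.73470103,  39.35350262,  57.57567754]), np.float64(1.851941029297984))
red (array([485.71652195,  95.95404161,  79.61934791]), np.float64(0.3431450868683355))
clamp [ 5.05793110e+02  1.52228801e+02 -3.36173641e-01] 4.591001774999382
hub 467.6922774587119 43.19405231767436
dish (array([435.27111143, -92.66928168,  30.52815941]), np.float64(9.026459818929427))
driver (array([349.04825023, 218.85379798,  14.25150564]), np.float64(10.805032897398252))
```

```bash
cat > goto.py <<'E'
# usage: goto.py x y z yaw alpha -> shift cm & rotvec in current tool axes (measured pose)
import sys
from h import *
x,y,z,yaw,al=map(float,sys.argv[1:6]); s=state()
Rc=R.from_euler("xyz",s["eef_rot"],degrees=True)
Rt=R.from_euler("z",yaw,degrees=True)*R.from_euler("x",180,degrees=True)*R.from_euler("y",al,degrees=True)
print(np.round(Rc.inv().apply(np.array([x,y,z])-s["tool_pos"])/10,2),np.round((Rc.inv()*Rt).as_rotvec(),3),"t",s["time"],np.round(s["tool_pos"],1),np.round(s["eef_rot"],1),np.round(s["ft_force"],1))
E
r='[32,-27.1,0,0,0,0,0]'
python3 -m inch '[[[32,-27.1,0,0,0,0,0],[32,-27.1,0,0,0,0,0],[32,-27.1,0,0,0,0,0],[32,-27.1,0,0,0,0,0],[32,-27.1,0,0,0,0,0]]]'
python3 -m inch '[[[16,-13.5,0,0,0,0,0],[16,-13.5,0,0,0,0,0],[16,-13.5,0,0,0,0,0],[16,-13.5,0,0,0,0,0],[16,-13.5,0,0,0,0,0]]]'
python3 goto.py 460 40 240 -18 0
```

```text
time: 1.82
tool_pos: [313.0, -524.1, 231.5]
eef_rot: [180.0, -0.0, 15.6]
ft_force: [1.0, -0.3, -0.0]
gripper_width: 25.5
grip_force: 0.0
time: 2.23
tool_pos: [430.2, -351.8, 231.7]
eef_rot: [180.0, -0.0, 15.6]
ft_force: [-0.0, 0.4, 0.6]
gripper_width: 0.1
grip_force: 0.0
[ 13.42 -36.93  -0.85] [ 0.001 -0.001  0.587] t 2.2333 [ 430.2 -351.8  231.7] [180.   -0.   15.6] [-0.   0.4  0.6]
```

```bash
python3 -m inch '[[[13.4,-36.9,-0.9,0,0,0.58,0],[13.4,-36.9,-0.9,0,0,0.58,0],[13.4,-36.9,-0.9,0,0,0.58,0],[13.4,-36.9,-0.9,0,0,0.58,0],[13.4,-36.9,-0.9,0,0,0.58,0]]]' >/dev/null
python3 goto.py 440 40 240 -18 30
```

```text
[ -6.36 -18.07  -0.38] [-0.     0.522  0.001] t 2.65 [ 444.8 -151.5  236.3] [ 1.80e+02 -1.00e-01 -1.79e+01] [ 0.5 -0.7 -0.1]
```

Run:
```python
from h import *
f=optics.grab_frame("wrist"); save(f,"w1.png",k=1.5)
print(-cam(f)[1].T@cam(f)[2], proj(f,[[468,42,60],[468,42,101]]))
```

```text
[ 523.15992243 -177.15614463  378.82091772] [[ 62.84873478 201.30793658]
 [ 39.12681516 217.45112379]]
```

```bash
python3 -m inch '[[[-6.4,-18,-0.4,0,0.52,0,0],[-6.4,-18,-0.4,0,0.52,0,0],[-6.4,-18,-0.4,0,0.52,0,0],[-6.4,-18,-0.4,0,0.52,0,0],[-6.4,-18,-0.4,0,0.52,0,0]]]' >/dev/null
python3 goto.py 440 40 240 -18 45
python3 - <<'E'
from h import *
f=optics.grab_frame("wrist"); save(f,"w2.png",k=1.5)
print(-cam(f)[1].T@cam(f)[2], proj(f,[[468,42,60],[468,42,101]]),state()["joint_positions"])
E
```

```text
[-2.41 -7.96 -1.47] [0.036 0.421 0.015] t 3.1167 [441.2 -44.5 237.9] [177.7 -20.8 -17.6] [ 1.4 -1.1  0.3]
[468.11148713 -47.1925282  400.37221301] [[154.22892791 231.21249072]
 [142.35309993 235.17613611]] [ -21.36254671    7.38532476   14.71556138  139.65379433   30.49852386
   17.36629232 -142.75049854]
```

View pics/w2.png

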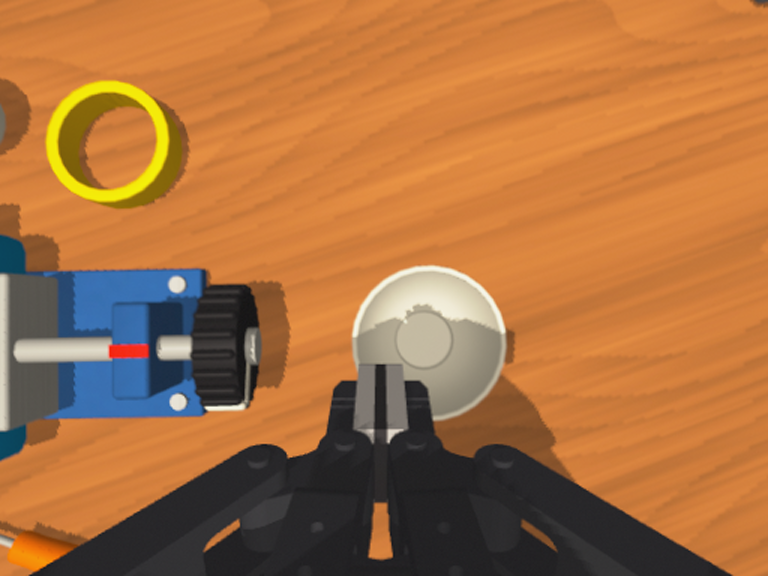

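The wrist view shows the wheel centred at (151,231) px, which agrees with the fitted hub. The red line is horizontal, so the tool is aligned with the clamp. The white mark is on the robot side, at about (152,270). My plan is to push ridges down on the robot side with a vertical fingertip, so I'll go to a hover pose and check reach.

```bash
python3 goto.py 443 50 150 -18 0
```

```text
[-5.4  -9.12  6.9 ] [ 0.038 -0.363  0.005] t 3.1667 [440.3 -41.7 237.1] [177.7 -20.8 -17.3] [-1.   0.8  0.3]
```

```bash
python3 -m inch '[[[-5.4,-9.1,6.9,0.038,-0.363,0.005,0],[-5.4,-9.1,6.9,0.038,-0.363,0.005,0],[-5.4,-9.1,6.9,0.038,-0.363,0.005,0],[-5.4,-9.1,6.9,0.038,-0.363,0.005,0],[-5.4,-9.1,6.9,0.038,-0.363,0.005,0]]]' >/dev/null
python3 goto.py 443 50 125 -18 0
python3 - <<'E'
from h import *
f=optics.grab_frame("wrist"); save(f,"w3.png",k=1.5)
print(-cam(f)[1].T@cam(f)[2], proj(f,[[468,42,60],[468,42,101]]),state()["joint_positions"])
E
```

```text
[-0.47 -0.19  2.36] [-0.     0.004 -0.006] t 3.5833 [447.   46.7 148.6] [-180.     0.2  -18.3] [-0.4 -0.6  0.1]
[525.81181879  20.19811681 290.73952443] [[250.15120692 165.79491152]
 [249.4558611  184.08464931]] [ -10.22647055   22.17125841   -1.69301657  130.75392477    1.35792204
   27.27632862 -121.41378477]
```

View pics/w3.png

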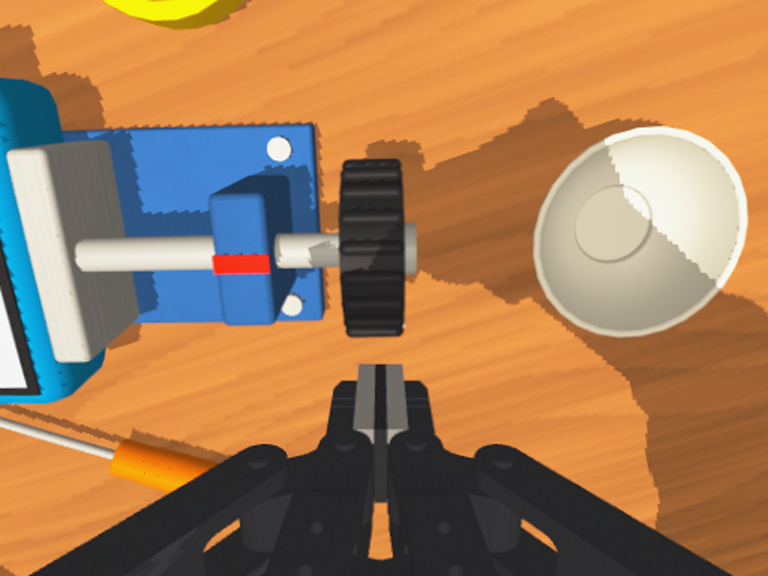

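The view shows the wheel at cols 340–405 and rows 160–337, with the hub projection matching. The fingertip is in line with the wheel and clear on the robot side. First stroke next.

```bash
python3 -m inch '[[[-0.55,-0.2,3,0,0,0,0],[-0.55,-0.2,4.4,0,0,0,0],[-0.55,-0.2,4.4,0,0,0,0]]]' 
python3 -m inch '[[[-0.8,0,1,0,0,0,0],[-1.4,0,1.9,0,0,0,0],[-1.9,0,2.8,0,0,0,0],[-2.2,0,3.7,0,0,0,0],[-2.25,0,4.4,0,0,0,0]]]'
python3 - <<'E'
from h import *
f=optics.grab_frame("wrist"); save(f,"w4.png",k=1.5)
print(state()["tool_pos"],state()["ft_force"],state()["joint_positions"])
E
```

```text
time: 3.88
tool_pos: [437.5, 47.2, 105.6]
eef_rot: [179.8, 0.2, -18.5]
ft_force: [0.4, 0.6, 0.9]
gripper_width: -0.0
grip_force: 0.0
time: 4.3
tool_pos: [418.3, 55.2, 63.7]
eef_rot: [179.9, -0.0, -18.4]
ft_force: [-0.3, 0.4, -0.2]
gripper_width: 0.1
grip_force: 0.0
[418.2526624   55.26592709  62.73896183] [ 0.39325516  0.66088556 -0.6542509 ] [ -13.22488012   31.47748971   -0.66074322  136.80212517    1.95522201
   11.81873806 -124.14849517]
```

View pics/w4.png

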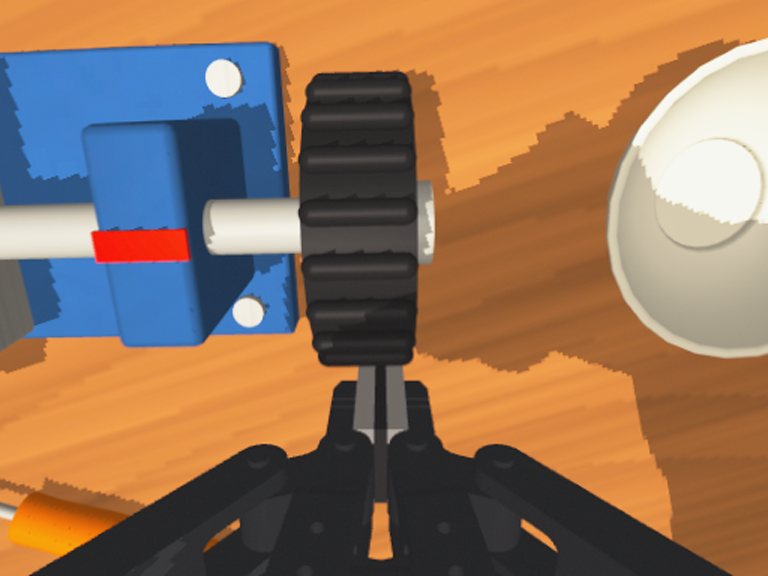

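The view shows the fingertip just at the wheel's robot-side edge at (380,365), with no force. The tip passed about 5 mm too far out. I'll return with a 5 mm x correction and stroke again with the same arc.

```bash
cat > ang.py <<'E'
# estimate mark angle (rad past top, towards robot) from all cameras by whiteness of the projected mark
from h import *
import sys
def ang(d=0,verbose=True):
    ps=np.radians(-18); ex=np.array([np.cos(ps),np.sin(ps),0]); ey=np.array([-np.sin(ps),np.cos(ps),0]); ez=np.array([0,0,1.])
    H=np.array([468,42,60.])-ey*d
    th=np.radians(np.arange(0,360,3)); out=[]
    for n in ["wrist","side","scene"]:
        f=optics.grab_frame(n); hsv=cv2.cvtColor(f["pixels"],cv2.COLOR_RGB2HSV).astype(int)
        white=((hsv[...,2]>120)&(hsv[...,1]<60)).astype(np.float32); C=-cam(f)[1].T@cam(f)[2]
        sc=[]
        for t in th:
            u=lambda a:-ex*np.sin(a)+ez*np.cos(a)
            P=np.array([H+40*u(t+da)+ey*y for da in (-.1,0,.1) for y in np.linspace(-8,8,5)])
            v=(C-P)@u(t)/np.linalg.norm(C-P,axis=1)
            w=0.
            if v.min()>0.15:
                m=proj(f,P).astype(np.float32); w=cv2.remap(white,m[:,0].reshape(1,-1),m[:,1].reshape(1,-1),cv2.INTER_LINEAR).mean()
            F=np.array([H+r*u(t)-ey*13.2 for r in np.linspace(18,36,7)])
            if n=="wrist" and ((C-F)@(-ey)).min()>20:
                m=proj(f,F).astype(np.float32); w=max(w,cv2.remap(white,m[:,0].reshape(1,-1),m[:,1].reshape(1,-1),cv2.INTER_LINEAR).mean())
            sc.append(w)
        sc=np.array(sc); k=sc.argmax(); sel=sc>0.8*sc[k]
        print(n,"best",round(sc[k],2),"deg",np.degrees(th[sel]).round().astype(int).tolist() if sc[k]>.3 else "-")
        f["n"]=n; out.append(f)
    return out
if __name__=="__main__": ang(float(sys.argv[1]))
E
python3 -m inch '[[[-0.5,0,-1,0,0,0,0],[-0.5,0,-4.4,0,0,0,0],[2.7,-0.1,-4.4,0,0,0,0],[2.7,-0.1,-4.4,0,0,0,0]]]' | head -2
python3 ang.py 1
python3 -m inch '[[[-0.8,0,1,0,0,0,0],[-1.4,0,1.9,0,0,0,0],[-1.9,0,2.8,0,0,0,0],[-2.2,0,3.7,0,0,0,0],[-2.25,0,4.4,0,0,0,0]]]' | head -4
python3 -m inch '[[[-0.5,0,-1,0,0,0,0],[-0.5,0,-4.4,0,0,0,0],[2.25,0,-4.4,0,0,0,0],[2.25,0,-4.4,0,0,0,0]]]' | head -2
python3 ang.py 1
```

```text
time: 4.68
tool_pos: [452.9, 47.6, 110.1]
wrist best 0.0 deg -
side best 0.95 deg [69, 72, 75]
scene best 0.0 deg -
time: 5.25
tool_pos: [419.3, 55.5, 61.8]
eef_rot: [179.8, 0.4, -18.4]
ft_force: [-4.3, 2.2, 3.5]
time: 5.58
tool_pos: [451.7, 48.2, 109.4]
wrist best 0.0 deg -
side best 0.72 deg [96, 99, 102]
scene best 0.0 deg -
```

```bash
python3 goto.py 442 50 104 -18 0
python3 -m inch '[[[0.2,0,0,0,0,0,0],[0.2,0,0,0,0,0,0]]]' | head -2
python3 -m inch '[[[-0.8,0,1,0,0,0,0],[-1.4,0,1.9,0,0,0,0],[-1.9,0,2.8,0,0,0,0],[-2.2,0,3.7,0,0,0,0],[-2.25,0,4.6,0,0,0,0]]]' | head -4
python3 -m inch '[[[-2.25,0,4.6,0,0,0,0]]]' | head -4
python3 -m inch '[[[-0.5,0,-1,0,0,0,0],[-0.5,0,-4.6,0,0,0,0],[2.25,0,-4.6,0,0,0,0],[2.25,0,-4.6,0,0,0,0]]]' | head -2
python3 ang.py 1;python3 goto.py 442 50 104 -18 0
```

```text
[-0.33 -0.07  0.3 ] [ 0.001  0.001 -0.008] t 5.7333 [444.9  48.3 107. ] [180.    0.  -18.5] [-1.   0.1 -0.1]
time: 5.9
tool_pos: [446.0, 47.9, 106.2]
time: 6.32
tool_pos: [420.4, 55.3, 59.8]
eef_rot: [179.7, 0.5, -18.3]
ft_force: [-6.5, 4.4, 6.2]
time: 6.4
tool_pos: [409.9, 60.9, 24.9]
eef_rot: [-179.9, -0.2, -18.5]
ft_force: [1.1, 0.0, -1.2]
time: 6.73
tool_pos: [421.7, 53.3, 68.7]
wrist best 0.0 deg -
side best 0.0 deg -
scene best 0.0 deg -
[ 2.   -0.3  -3.62] [ 0.008  0.015 -0.006] t 6.8833 [421.4  53.3  68.1] [179.6   0.8 -18.3] [-8.8  2.5  5.3]
```

```bash
python3 -m inch '[[[-0.6,0,-0.5,0,0,0,0],[-0.5,0,-4.6,0,0,0,0],[2.25,0,-4.6,0,0,0,0],[2.25,0,-4.6,0,0,0,0]]]' | head -2
python3 ang.py 1;python3 goto.py 442 50 104 -18 0
python3 - <<'E'
from h import *
f=optics.grab_frame("side"); g=optics.grab_frame("wrist")
a=cv2.resize(f["pixels"][140:230,230:350],None,fx=5,fy=5); b=cv2.resize(g["pixels"][40:260,150:320],None,fx=2,fy=2)
b=cv2.resize(b,None,fx=450/b.shape[0],fy=450/b.shape[0]); cv2.imwrite("pics/s5.png",cv2.cvtColor(np.hstack([a[:,:440],b]),cv2.COLOR_RGB2BGR))
E
```

```text
time: 7.22
tool_pos: [457.8, 46.5, 117.6]
wrist best 0.0 deg -
side best 0.0 deg -
scene best 0.0 deg -
[-0.92 -0.06  1.09] [ 0.001  0.002 -0.008] t 7.3667 [450.6  46.5 114.8] [ 1.799e+02  1.000e-01 -1.850e+01] [-0.7  0.2 -0.1]
```

View pics/s5.png

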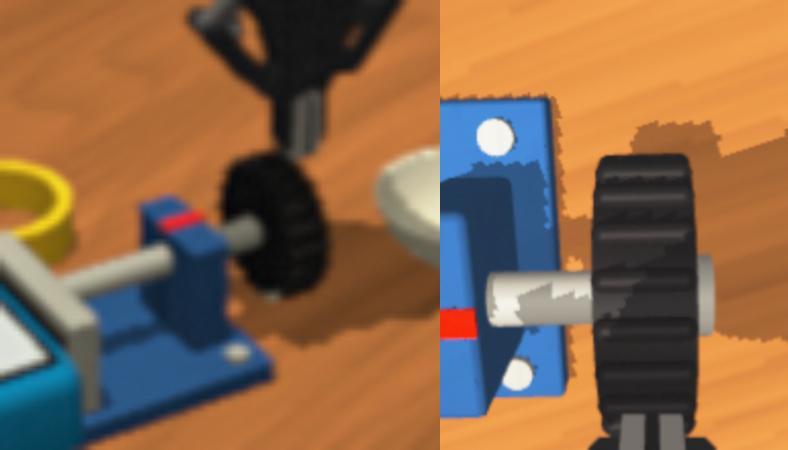

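The side crop shows the mark near the bottom at (272,294), about 155°. The deep plunge came from an extra row that I typed relative to the new start, and it did no harm: it only turned the wheel the right way. I'll settle and check the hover pose.

```bash
python3 -m inch '[[[0,0,0,0,0,0,0],[0,0,0,0,0,0,0]]]' | head -2
python3 -m inch '[[[-0.8,0,1,0,0,0,0],[-1.5,0,2.2,0,0,0,0],[-2.1,0,3.4,0,0,0,0],[-2.25,0,4.6,0,0,0,0],[-2.25,0,5.4,0,0,0,0]]]' | head -4
python3 -m inch '[[[0,0,0,0,0,0,0],[-0.8,0,-0.5,0,0,0,0],[-0.6,0,-5.6,0,0,0,0],[2.25,0,-5.4,0,0,0,0],[2.25,0,-5.4,0,0,0,0]]]' | head -2
python3 ang.py 3
python3 -m inch '[[[-0.8,0,1,0,0,0,0],[-1.5,0,2.2,0,0,0,0],[-2.1,0,3.4,0,0,0,0],[-2.25,0,4.6,0,0,0,0],[-2.25,0,5.4,0,0,0,0]]]' | head -4
python3 -m inch '[[[0,0,0,0,0,0,0],[-0.8,0,-0.5,0,0,0,0],[-0.6,0,-5.6,0,0,0,0],[2.25,0,-5.4,0,0,0,0],[2.25,0,-5.4,0,0,0,0]]]' | head -2
python3 ang.py 3
```

```text
time: 7.63
tool_pos: [449.7, 46.7, 114.4]
time: 8.05
tool_pos: [420.1, 55.0, 59.6]
eef_rot: [179.6, 1.0, -18.2]
ft_force: [-12.8, 8.6, 6.3]
time: 8.47
tool_pos: [458.1, 46.3, 117.9]
wrist best 0.0 deg -
side best 0.0 deg -
scene best 0.0 deg -
time: 9.03
tool_pos: [419.4, 55.0, 59.2]
eef_rot: [179.6, 1.0, -18.2]
ft_force: [-10.2, 6.4, 4.4]
time: 9.45
tool_pos: [457.2, 46.3, 117.6]
wrist best 0.0 deg -
side best 0.0 deg -
scene best 0.0 deg -
```

```bash
python3 -m inch '[[[-0.2,0,0.5,0,0,0,0],[-0.2,0,0.5,0,0,0,0]]]' | head -2
python3 -m inch '[[[-0.8,0,1,0,0,0,0],[-1.5,0,2.2,0,0,0,0],[-2.1,0,3.4,0,0,0,0],[-2.25,0,4.6,0,0,0,0],[-2.25,0,5.4,0,0,0,0]]]' | head -4
python3 -m inch '[[[0,0,0,0,0,0,0],[-0.8,0,-0.5,0,0,0,0],[-0.6,0,-5.6,0,0,0,0],[2.25,0.1,-5.4,0,0,0,0],[2.25,0.1,-5.4,0,0,0,0]]]' | head -2
python3 ang.py 4
python3 -m inch '[[[-0.8,0,1,0,0,0,0],[-1.5,0,2.2,0,0,0,0],[-2.1,0,3.4,0,0,0,0],[-2.25,0,4.6,0,0,0,0],[-2.25,0,5.4,0,0,0,0]]]' | head -4
python3 -m inch '[[[0,0,0,0,0,0,0],[-0.8,0,-0.5,0,0,0,0],[-0.6,0,-5.6,0,0,0,0],[2.25,0.1,-5.4,0,0,0,0],[2.25,0.1,-5.4,0,0,0,0]]]' | head -2
python3 ang.py 4
```

```text
time: 9.77
tool_pos: [446.3, 47.3, 108.7]
time: 10.18
tool_pos: [419.5, 55.3, 54.3]
eef_rot: [179.6, 0.8, -18.2]
ft_force: [-7.1, 5.2, 2.6]
time: 10.6
tool_pos: [455.1, 45.9, 112.6]
wrist best 1.0 deg [309, 312, 315, 318]
side best 0.0 deg -
scene best 0.9 deg [309, 312, 315]
time: 11.17
tool_pos: [418.9, 54.0, 54.4]
eef_rot: [179.6, 0.8, -18.3]
ft_force: [-9.4, 5.7, 4.6]
time: 11.58
tool_pos: [454.3, 45.0, 112.5]
wrist best 1.0 deg [0, 3, 6, 9, 12]
side best 0.81 deg [12, 15, 18]
scene best 0.78 deg [0, 3, 6]
```

The wheel has come one full turn: the mark is about 6° past the top, at roughly 53° per stroke. Three more strokes, then a check.

```bash
python3 -m inch '[[[-0.8,0,1,0,0,0,0],[-1.5,0,2.2,0,0,0,0],[-2.1,0,3.4,0,0,0,0],[-2.25,0,4.6,0,0,0,0],[-2.25,0,5.4,0,0,0,0]]]' | head -4
python3 -m inch '[[[0,0,0,0,0,0,0],[-0.8,0,-0.5,0,0,0,0],[-0.6,0,-5.6,0,0,0,0],[2.25,0.1,-5.4,0,0,0,0],[2.25,0.1,-5.4,0,0,0,0]]]' | head -2
python3 ang.py 7
python3 -m inch '[[[-0.8,0,1,0,0,0,0],[-1.5,0,2.2,0,0,0,0],[-2.1,0,3.4,0,0,0,0],[-2.25,0,4.6,0,0,0,0],[-2.25,0,5.4,0,0,0,0]]]' | head -4
python3 -m inch '[[[0,0,0,0,0,0,0],[-0.8,0,-0.5,0,0,0,0],[-0.6,0,-5.6,0,0,0,0],[2.25,0.1,-5.4,0,0,0,0],[2.25,0.1,-5.4,0,0,0,0]]]' | head -2
python3 ang.py 8
python3 -m inch '[[[-0.8,0,1,0,0,0,0],[-1.5,0,2.2,0,0,0,0],[-2.1,0,3.4,0,0,0,0],[-2.25,0,4.6,0,0,0,0],[-2.25,0,5.4,0,0,0,0]]]' | head -4
python3 -m inch '[[[0,0,0,0,0,0,0],[-0.8,0,-0.5,0,0,0,0],[-0.6,0,-5.6,0,0,0,0],[2.25,0.1,-5.4,0,0,0,0],[2.25,0.1,-5.4,0,0,0,0]]]' | head -2
python3 ang.py 9
```

```text
time: 12.15
tool_pos: [418.6, 53.0, 54.4]
eef_rot: [179.6, 0.8, -18.3]
ft_force: [-8.6, 5.5, 4.9]
time: 12.57
tool_pos: [453.8, 44.1, 112.5]
wrist best 0.0 deg -
side best 0.87 deg [57, 60, 63, 66, 69]
scene best 0.22 deg -
time: 13.13
tool_pos: [418.2, 52.1, 54.4]
eef_rot: [179.6, 0.8, -18.3]
ft_force: [-8.2, 4.7, 4.4]
time: 13.55
tool_pos: [453.6, 43.2, 112.6]
wrist best 0.0 deg -
side best 0.53 deg [108, 111, 114, 117]
scene best 0.0 deg -
time: 14.12
tool_pos: [418.0, 51.1, 54.4]
eef_rot: [179.6, 0.8, -18.3]
ft_force: [-8.0, 4.8, 4.3]
time: 14.53
tool_pos: [453.3, 42.2, 112.6]
wrist best 0.0 deg -
side best 0.0 deg -
scene best 0.0 deg -
```

```bash
python3 -m inch '[[[-0.8,0,1,0,0,0,0],[-1.5,0,2.2,0,0,0,0],[-2.1,0,3.4,0,0,0,0],[-2.25,0,4.6,0,0,0,0],[-2.25,0,5.4,0,0,0,0]]]' | sed -n 4p
python3 -m inch '[[[0,0,0,0,0,0,0],[-0.8,0,-0.5,0,0,0,0],[-0.6,0,-5.6,0,0,0,0],[2.25,0.1,-5.4,0,0,0,0],[2.25,0.1,-5.4,0,0,0,0]]]' | head -2
python3 ang.py 9
python3 -m inch '[[[-0.8,0,1,0,0,0,0],[-1.5,0,2.2,0,0,0,0],[-2.1,0,3.4,0,0,0,0],[-2.25,0,4.6,0,0,0,0],[-2.25,0,5.4,0,0,0,0]]]' | sed -n 4p
python3 -m inch '[[[0,0,0,0,0,0,0],[-0.8,0,-0.5,0,0,0,0],[-0.6,0,-5.6,0,0,0,0],[2.25,0.1,-5.4,0,0,0,0],[2.25,0.1,-5.4,0,0,0,0]]]' | head -2
python3 ang.py 10
```

```text
ft_force: [-7.6, 5.3, 4.9]
time: 15.52
tool_pos: [453.0, 41.2, 112.6]
wrist best 0.0 deg -
side best 0.0 deg -
scene best 0.0 deg -
ft_force: [-8.8, 4.5, 4.3]
time: 16.5
tool_pos: [452.7, 40.3, 112.6]
wrist best 1.0 deg [276, 279, 282, 285]
side best 0.0 deg -
scene best 0.85 deg [270, 273, 276, 279, 282]
```

```bash
python3 -m inch '[[[-0.8,0,1,0,0,0,0],[-1.5,0,2.2,0,0,0,0],[-2.1,0,3.4,0,0,0,0],[-2.25,0,4.6,0,0,0,0],[-2.25,0,5.4,0,0,0,0]]]' | sed -n 4p
python3 -m inch '[[[0,0,0,0,0,0,0],[-0.8,0,-0.5,0,0,0,0],[-0.6,0,-5.6,0,0,0,0],[2.25,0.1,-5.4,0,0,0,0],[2.25,0.1,-5.4,0,0,0,0]]]' | head -2
python3 ang.py 11
python3 goto.py 442 50 104 -18 0
```

```text
ft_force: [-8.1, 5.4, 3.5]
time: 17.48
tool_pos: [452.4, 39.3, 112.6]
wrist best 1.0 deg [327, 330, 333, 336, 339]
side best 0.22 deg -
scene best 0.79 deg [324, 327, 330, 333, 336]
[-0.66 -0.88  0.59] [ 0.001  0.002 -0.008] t 17.6333 [445.5  39.6 109.9] [ 1.799e+02  1.000e-01 -1.850e+01] [-0.   0.1 -0. ]
```

```bash
python3 -m inch '[[[-0.8,0,1,0,0,0,0],[-1.5,0,2.2,0,0,0,0],[-2.1,0,3.4,0,0,0,0],[-2.1,0,3.6,0,0,0,0],[-2.1,0,3.6,0,0,0,0]]]' | sed -n 4p
python3 -m inch '[[[-0.9,0,0.3,0,0,0,0],[-0.9,0,0,0,0,0,0],[-0.6,0,-4,0,0,0,0],[2.1,0,-3.6,0,0,0,0],[2.1,0,-3.6,0,0,0,0]]]' | head -2
python3 ang.py 12
python3 - <<'E'
from h import *
g=optics.grab_frame("wrist"); save(g,"w6.png",k=1.5)
E
```

```text
ft_force: [-4.6, 1.1, 0.9]
time: 18.47
tool_pos: [454.0, 39.2, 112.9]
wrist best 1.0 deg [0, 3, 354, 357]
side best 0.58 deg [3, 6, 9]
scene best 0.65 deg [0, 3, 354, 357]
```

View pics/w6.png

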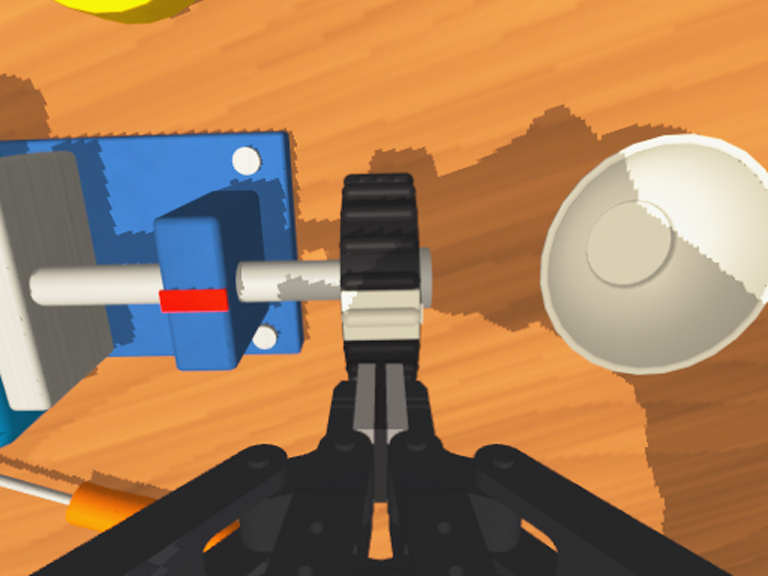

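The mark is on top at (381,314), within about 3° of the red line once perspective is allowed for. It has come up for the second time, and the dish and driver are in place. I'll raise clear and hand in.

```bash
python3 -m inch '[[[0,0,-3,0,0,0,0],[0,0,-6,0,0,0,0],[0,0,-8,0,0,0,0],[0,0,-8,0,0,0,0],[0,0,-8,0,0,0,0]]]' | head -4
python3 ang.py 12
python3 -m inch '[[[0,0,0,0,0,0,0],[0,0,0,0,0,0,0],[0,0,0,0,0,0,0]]]' | head -4
python3 -c "
from station import ticket
print(ticket.job_done())"
```

```text
time: 19.08
tool_pos: [446.1, 39.8, 190.2]
eef_rot: [180.0, 0.0, -18.4]
ft_force: [0.1, 0.3, 0.4]
wrist best 1.0 deg [0, 3, 6, 354, 357]
side best 0.79 deg [0, 3, 6, 9]
scene best 0.67 deg [0, 3, 354, 357]
time: 19.48
tool_pos: [445.9, 39.6, 189.2]
eef_rot: [179.9, 0.2, -18.4]
ft_force: [0.3, 0.7, -0.3]
the job is handed in; nothing more can be done
None
```

I handed the job in at about 19.5 s: the wheel is two full turns from tight with the white mark on top (within about 5° by all three cameras), and the arm is clear. I saw no sign that the mirror, dish, bottle, tape or screwdriver had moved, but I did not measure their positions again, and the hand-in gave no verdict.

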